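# Fit the dial thermometer into the inclined pocket of the pipe spool

## Robot

A 7-joint arm with a two-finger parallel gripper is mounted at the origin on a cart in front of the work surface, level with it; the furniture and walls round the work are solid. World frame = base frame: x ahead of the robot, y to its left, z up, the work surface at z = 0. Lengths are in m, angles in rad, forces in N, time in s.
With the tool pointing down it reaches from about 0.425 to 0.875 m from the base axis. Payload 4.7 kg.
Tool frame: the origin (TCP) lies at the very end of the fingers, on their centre line; the grasp point (between the pads) lies ctrl.pinch_z behind it (ctrl.pinch_z is the distance from the TCP to the grasp point, in m); x points along the fingers, y is the direction in which the jaws open and shut, and the axes are right-handed (so a half turn about x gives the same grasp; the last joint's range is limited). The gripper opens to 87 mm and grips with 3 to 60 N. Pads are 19 mm wide; open, the fingers measure 117 mm over their backs; the gripper's body (75 mm by 190 mm) begins 51 mm behind the grasp point.
Start: joints at [-1.328, 0.321, -0.07, 1.45, 0.023, 1.371, -0.057], TCP at [0.147, 0.633, 0.223] pointing down, gripper open.
Joint ranges: [-2.86, 2.86], [-0.3, 2.09], [-1.38, 1.24], [0.06, 2.45], [-1.56, 4.7], [0.09, 2.05], [-2.69, 2.69]. Speed limits (rad/s): [2.57, 2.57, 3.14, 3.14, 3.14, 3.14, 3.14].

## Interface

Orientations are given as a rotation vector (axis times angle).
In Python, from bench import get_state, get_image, camera_info, order, ctrl gives the robot as it stands.
- The arm moves only by the tool jog_arm, never from a script. Its arguments are lists of equal length, an entry for each row: "claw": the finger opening in mm, from 0 to 87; "xyz": the shift along the tool's x, y, z in mm, a list of three; "roll": the turn about the tool's x in degrees. In form: {"claw": [claw, ...], "xyz": [[tx, ty, tz], ...], "roll": [roll, ...]}. A call has 1 to 5 rows; each row is the pose to reach, as a shift and turn from the pose measured when the call began, along the tool's axes at that moment; what a row does not reach only later rows make up. A row lasts 1/10 s, in which the tool goes at most 50 mm and 8.59 degrees, less where a joint would pass 70% of its speed; a pose out of reach is approached as far as the arm can. A call with a gripper value outside its range is refused whole. The fingers move at their own pace and stop on an object; "force" is the grip in N (left out, the last holds). Time passes only in rows, so rows that repeat a pose let the fingers close. It gives the time, the measured TCP pose, the force and the opening at its end, in the units of the state.
- get_state(): the state, without advancing time (a new reading comes with each control period).
- get_image(name): name is "side" or "top"; returns (picture, depth): 420x560x3 uint8, red, green, blue; 420x560 float32, m along the optical axis (not along the pixel's ray), 0 where there is no reading.
- camera_info(name): a dict with "intrinsics" (3x3 intrinsics, pixels), "rvec" (rotation vector, rad) and "tvec" (3), from world to camera coordinates, as OpenCV has them. Camera axes: x right, y down, z forward; pixel columns grow to the right and rows downward; lengths in m; the calibration is good to about 2 mm. A picture is of the moment at which its call begins. camera_info takes no time and is no camera call.
- order.close_job(): hands the job in, once; it reports no verdict.
The state is a dict: "time": time; "joint_positions": joint angles; "qd": joint speeds; "joint_torque": joint torques, N m; "position": TCP position; "tool_rot": TCP orientation; "ft_force": force on the tool from outside, world axes, zero at the start; "torque": the same for the moment, N m; "grip_width": opening from 0.0 (shut) to 1.0 (fully open).
Only numpy, scipy, OpenCV 4.12 (cv2) and the standard library are available. Lean on these libraries where they do the work, as an engineer would, in place of code of your own. Each camera call takes 0.05 s, during which the arm holds its last target. There are 200 camera calls.

## Task

Get this pipe piece ready for the flow test bench: pull the yellow protective plug out of the inclined thermometer pocket and put it in the open tin. Then take the dial thermometer out of the wooden rest and push its stem gently down the pocket until it is fully home, its brass collar flat on the pocket's mouth, and let go. Leave the other things lying about where they are.

Things in the scene. Friction and masses are not known exactly. Their poses are not given: they have to be found in the camera images.
- pocket: steel thermometer pocket on the grey pipe, leaning 30 degrees from vertical: mouth 24 mm in diameter, below it a hexagon 33 mm wide. Origin: centre of the mouth, 122 mm above the cart top. z axis: outwards and up along the bore, which runs from the origin along -z, 9.6 mm in diameter, 58 mm deep; y axis level. Fixed
- spool: grey flanged pipe piece, 180 mm long along its x axis, flanges 105 mm in diameter at both ends, pipe 34 mm in diameter, held by wooden chocks. Origin: on the cart top under its middle. The pocket's mouth lies at x = -4, z = 122 mm in this frame and leans to -x. Fixed
- plug: yellow plastic plug that closes the pocket. Origin: centre of the underside of its flange, which rests on the pocket's mouth; z axis along its grip, away from the shank. Ribbed round grip 16 mm in diameter from z = 9 to 36 mm, flange 20 mm in diameter, 3 mm thick, shank 8.8 mm in diameter from z = 0 down to -20 mm. 12 g
- thermometer: dial thermometer upright in the wooden rest, dial up. Origin: centre of the underside of its brass collar (18 mm wide, z = 0 to 6 mm), which rests on the block's top; z axis from stem to dial. Stem 8 mm in diameter from z = 0 down to -55 mm, end tapered; neck 12 mm wide to z = 32 mm; round steel dial case 44 mm in diameter, z = 32 to 48 mm. 90 g; any turn about z will do
- rest: light wooden rest block 50 x 96 x 62 mm with two bores 9.6 mm in diameter and 58 mm deep in its top; the thermometer stands in the one at y = -22 mm, the one at y = +26 mm is empty. Origin: centre of its underside. Fixed
- tin: open sheet-metal tin with brass plugs and black rings on its floor, inside 86 mm (its x) by 126 mm (its y), rim 34 mm above the cart top, floor 2 mm thick; the lid stands open along its +x side (away from the pipe piece), up to 130 mm high. Origin: centre of its underside. Fixed
- oil_bottle: cream squeeze bottle with red needle spout, 41 mm in diameter, 110 mm high, standing; origin at the centre of its underside. Bystander
- tape: roll of brown tape lying flat, 100 mm across, 25 mm high; origin at the centre of its underside. Bystander
- loupe: black eye loupe standing on its wide rim, 37 mm in diameter, 26 mm high; origin at the centre of its underside. Bystander
- marker: black felt marker with red cap lying along its y axis, 130 mm long, 13 mm thick; origin at the middle of its underside. Bystander

How it is judged:
On the way, in this order (a step that is already met when the one before it is completed fails the run):
1. the plug is out of the pocket (distance between plug and pocket above 0.04 m), for 0.2 s.
2. the thermometer's stem is down the pocket (distance between thermometer and pocket below 0.003 m and angle between the z axis of thermometer and the z axis of pocket, either way round below 0.08 rad), for 0.2 s.
At the end, for the whole second after the job is handed in: The thermometer sits in the pocket with its collar within 3 mm of the mouth and its axis within 0.08 rad (4.6 degrees) of the bore, at rest; the yellow plug lies at rest inside the walls of the tin, its flange less than 42 mm above the cart top (all of step 2 and linear speed of each of thermometer, plug below 0.02 m/s and x of plug in the frame of tin between -0.045 and 0.045 m and y of plug in the frame of tin between -0.065 and 0.065 m and height (world z) of plug below 0.042 m); the robot touches nothing.
It fails at once if the thermometer is forced against the pipe piece or the pocket with more than 40 N (contact force between thermometer and pocket above 40 N or contact force between thermometer and spool above 40 N).
It fails at once if a bystander (oil bottle, tape, loupe, marker) is moved more than 30 mm (distance of any of oil_bottle, tape, loupe, marker from where it was at the start of the episode above 0.03 m).
It also fails if it takes over 66 s, if anything falls off the work surface, if the arm or the gripper's body presses on something with over 40 N, if the wrist force passes 120 N, or if a joint passes its speed limit or range.

## Working session

There is one attempt and no reset: what is moved stays moved. The work goes in short steps, Python scripts to look and compute and a tool call to move; the robot and the scene stay as the last step left them, time stands still between calls to the robot, and variables do not carry over. Pictures are saved under pics/ and viewed, about 8 in all and at most 12, crops included, and the job is handed in when it is done.

Besides the shell and the picture viewer there is one more tool, called after "Request:" as a command line: name --pt "numbers of a row" for each row, then --argument value for the rest. jog_arm: Moves the arm, as the interface text tells. Its arguments: {"type":"object","properties":{"claw":{"type":"array"},"xyz":{"type":"array"},"roll":{"type":"array"},"force":{"type":"number"}},"required":["claw","xyz","roll"]}

```bash
mkdir -p pics; ls; cat > h.py <<'E'
import numpy as np, cv2
from scipy.spatial.transform import Rotation as R
from bench import get_state, get_image, camera_info, order, ctrl
def cam(n):
    c=camera_info(n); return np.array(c["intrinsics"]),R.from_rotvec(c["rvec"]).as_matrix(),np.array(c["tvec"])
def pts(n,d):
    K,Rm,t=cam(n); v,u=np.mgrid[:d.shape[0],:d.shape[1]]
    P=np.stack([(u-K[0,2])/K[0,0]*d,(v-K[1,2])/K[1,1]*d,d],-1)
    return (P-t)@Rm
def ray(n,u,v):
    K,Rm,t=cam(n); return -Rm.T@t, Rm.T@np.array([(u-K[0,2])/K[0,0],(v-K[1,2])/K[1,1],1])
def onz(n,u,v,z):
    o,r=ray(n,u,v); return o+r*(z-o[2])/r[2]
def proj(n,P):
    K,Rm,t=cam(n); p=K@(Rm@np.array(P)+t); return p[:2]/p[2]
def save(n,f):
    im,d=get_image(n); cv2.imwrite(f"pics/{f}.png",im[...,::-1]); np.save(f"pics/{f}.npy",d); return im,d
E
python3 - <<'E'
from h import *
for n in("side","top"):
    save(n,n+"0"); K,Rm,t=cam(n); print(n,K.round(1).tolist(),(-Rm.T@t).round(3),Rm.round(2).tolist())
s=get_state(); print(s["position"],s["tool_rot"],R.from_rotvec(s["tool_rot"]).as_matrix().round(3).tolist(),ctrl.pinch_z,s["time"])
E
```

```text
pics
side [[433.5, 0.0, 277.9], [0.0, 433.5, 207.5], [0.0, 0.0, 1.0]] [ 0.428 -0.762  0.508] [[0.99, -0.11, -0.01], [-0.06, -0.5, -0.86], [0.09, 0.86, -0.5]]
top [[449.3, 0.0, 272.6], [0.0, 449.3, 205.1], [0.0, 0.0, 1.0]] [ 0.39  -0.008  0.934] [[0.0, -1.0, 0.02], [-0.99, -0.01, -0.13], [0.13, -0.02, -0.99]]
[0.14740626 0.63258432 0.22160221] [ 0.17837643  1.56339971 -0.18093835] [[-0.0, 0.227, 0.974], [-0.002, 0.974, -0.227], [-1.0, -0.002, 0.0]] 0.0187 0.1
```

View pics/side0.png

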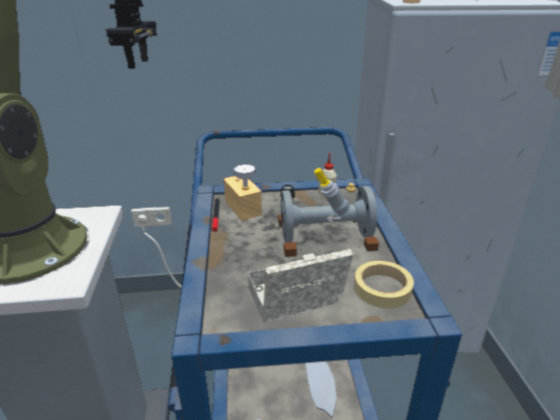

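View pics/top0.png

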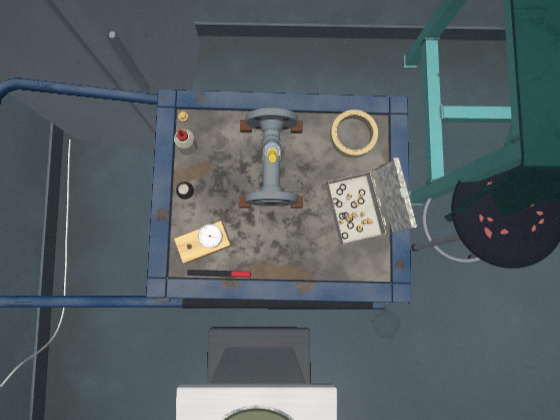

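The side view shows the plug at (321,177), the thermometer dial at (245,170) and the tin at (300,285). The top view shows the plug at (272,156), the dial at (209,236), the rest bore at (189,247) and the tin's inside at about (356,210). The pocket leans towards the robot.

```bash
python3 - <<'E'
from h import *
for n in("side","top"):
    im=cv2.imread(f"pics/{n}0.png"); d=np.load(f"pics/{n}0.npy"); P=pts(n,d); hsv=cv2.cvtColor(im,cv2.COLOR_BGR2HSV)
    m=cv2.inRange(hsv,(24,160,120),(34,255,255)); nn,l,st,c=cv2.connectedComponentsWithStats(m)
    for i in range(1,nn):
        if st[i,4]>15:
            q=P[(l==i)&(d>0)]; print(n,"yellow",st[i],c[i].round(1),q.mean(0).round(3),q.min(0).round(3),q.max(0).round(3))
    # dial: points at height ~0.11 near expected
    reg=(P[...,2]>.098)&(P[...,2]<.118)&(P[...,0]>.25)&(P[...,0]<.45)&(P[...,1]>.05)&(P[...,1]<.3)&(d>0)
    q=P[reg]; v,u=np.where(reg); print(n,"dial",len(q), q.mean(0).round(4),np.median(q,0).round(4),q.min(0).round(3),q.max(0).round(3),u.mean(),v.mean())
n="top"; 
# block top
reg=(P[...,2]>.055)&(P[...,2]<.068)&(P[...,0]>.25)&(P[...,0]<.45)&(P[...,1]>.05)&(P[...,1]<.3)
c=P[reg]; print("rest",len(c)); 
r=cv2.minAreaRect((c[:,:2]*1000).astype(np.float32)); print(r, cv2.boxPoints(r))
print("bore",onz(n,189,247,.062).round(4))
# flanges/spool
for lo,hi in((.07,.115),):
    reg=(P[...,2]>lo)&(P[...,2]<hi)&(P[...,0]>.38)&(P[...,0]<.72)&(abs(P[...,1])<.1)
    nn,l,st,cc=cv2.connectedComponentsWithStats(reg.astype(np.uint8))
    for i in range(1,nn):
        if st[i,4]>20: q=P[l==i]; print("spool",st[i],q.mean(0).round(3),q.min(0).round(3),q.max(0).round(3))
# tin rim
for u,v in((329,181),(342,244),(384,235),(370,173)): print("tin",onz(n,u,v,.034).round(3))
reg=(P[...,2]>.05)&(P[...,2]<.14)&(P[...,0]>.3)&(P[...,0]<.6)&(P[...,1]<-.14); q=P[reg];print("lid",q.min(0),q.max(0))
s=cv2.imread("pics/side0.png"); t=cv2.imread("pics/top0.png")
a=cv2.resize(s[145:215,215:385],None,fx=4.7,fy=4.2,interpolation=2)[:290,:798]; b=cv2.resize(t[95:215,220:330],None,fx=3,fy=2.5); c=cv2.resize(t[160:260,320:425],None,fx=3,fy=3)
o=np.zeros((600,800,3),np.uint8); o[:a.shape[0],:a.shape[1]]=a; o[300:300+b.shape[0],:b.shape[1]]=b; o[300:600,400:400+c.shape[1]]=c
cv2.imwrite("pics/c1.png",o)
E
```

```text
side yellow [315 168  14  18 128] [321.2 176.8] [ 0.586 -0.031  0.141] [ 0.574 -0.036  0.12 ] [ 0.601 -0.021  0.157]
side dial 192 [0.4358 0.0798 0.1085] [0.4363 0.0756 0.1106] [0.42  0.063 0.098] [0.45  0.11  0.114] 241.28645833333334 171.21354166666666
top dial 344 [0.436  0.0877 0.1116] [0.436  0.0873 0.1118] [0.419 0.067 0.099] [0.449 0.109 0.117] 209.75872093023256 238.94767441860466
rest 760
((433.07086181640625, 108.9365234375), (50.28472137451172, 96.20645904541016), 21.260704040527344) [[392.19687 144.64893]
 [427.0825   54.99027]
 [473.94485  73.22412]
 [439.05923 162.88278]]
bore [0.4231 0.133  0.062 ]
spool [247 108  50  49 863] [ 0.665 -0.024  0.089] [ 0.593 -0.073  0.07 ] [0.688 0.024 0.115]
spool [245 161  52  42 659] [ 0.524 -0.023  0.088] [ 0.509 -0.073  0.07 ] [0.592 0.026 0.109]
spool [203 224  20  25 378] [0.441 0.085 0.112] [0.419 0.067 0.099] [0.463 0.1   0.115]
tin [ 0.56  -0.143  0.034]
tin [ 0.432 -0.168  0.034]
tin [ 0.45  -0.253  0.034]
tin [ 0.577 -0.228  0.034]
lid [ 0.45316454 -0.28759828  0.05004618] [ 0.58745307 -0.23404797  0.13432352]
```

View pics/c1.png

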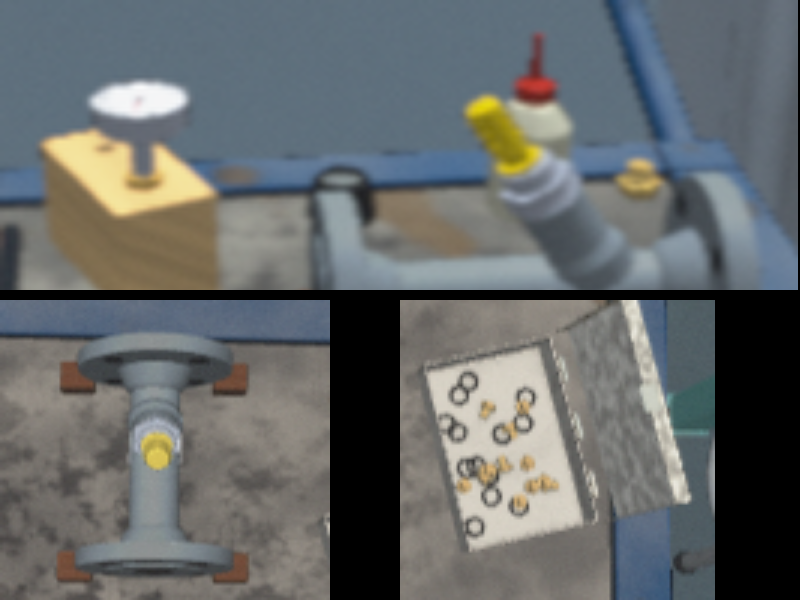

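Rest and thermometer are consistent: the block measures 50.3 x 96.2 mm and the bore lands on its line, which puts the thermometer near (0.441, 0.088). The spool spans x 0.509 to 0.689 and the tin corners give 127 x 87 mm. I'll refine the plug's y and the spool yaw, then move. The tool can't tilt, so I plan to lean the thermometer 30° by pivoting it between the pads, with its tip in the rest bore.

```bash
cat >> h.py <<'E'
def go(p,yaw=90):
    "tool-frame shift (mm) and roll (deg) to TCP p with jaw direction at yaw (deg)"
    s=get_state(); M=R.from_rotvec(s["tool_rot"]).as_matrix(); dl=M.T@(np.array(p)-s["position"])*1000
    y=np.degrees(np.arctan2(M[1,1],M[0,1])); print("t",round(s["time"],2),"at",np.round(s["position"],4),"jaw",round(y,1),"-> d",dl.round(1),"roll",-(yaw-y),"q",np.round(s["joint_positions"],2))
E
python3 - <<'E'
from h import *
im=cv2.imread("pics/top0.png"); d=np.load("pics/top0.npy"); P=pts("top",d); hsv=cv2.cvtColor(im,cv2.COLOR_BGR2HSV)
m=cv2.inRange(hsv,(22,150,120),(36,255,255)); m[:, :250]=0;m[:,300:]=0; v,u=np.where(m>0); q=P[m>0]; print(len(u),u.mean(),v.mean(),q.mean(0),q.min(0),q.max(0), hsv[156,272])
print("tip pred",proj("top",[.577,-.024,.153]),proj("side",[.577,-.024,.153]),proj("side",[.595,-.024,.122]))
for a,b in((.67,.69),(.509,.53)):
    for s in(-1,1):
        r=(P[...,0]>a)&(P[...,0]<b)&(P[...,2]>.05)&(P[...,2]<.1)&((P[...,1]+.024)*s>.025)&((P[...,1]+.024)*s<.06); q=P[r]; print(a,s,len(q),q.mean(0).round(4),q[:,0].min(),q[:,0].max())
go([.580,-.024,.24])
E
```

```text
59 272.03389830508473 155.33898305084745 [ 0.5807946  -0.02408914  0.16127554] [ 0.38969101 -0.0319634   0.12592097] [ 0.6005036  -0.0082597   0.93394064] [ 25 152 216]
tip pred [271.87433897 158.58023849] [316.09217312 169.58271064] [324.62113813 183.56165372]
0.67 -1 164 [ 0.677  -0.0617  0.0783] 0.6718739904980141 0.6882077821297908
0.67 1 160 [0.6773 0.0132 0.0792] 0.6724404280194596 0.6872980829365447
0.509 -1 132 [ 0.5163 -0.0616  0.0813] 0.5093921862605605 0.5254060137428256
0.509 1 125 [0.5165 0.0136 0.0824] 0.509519481668881 0.5257211769210761
t 0.1 at [0.1474 0.6326 0.2216] jaw 76.9 -> d [ -17.5 -541.4  570.3] roll -13.11126011884383 q [-1.33  0.32 -0.07  1.45  0.02  1.37 -0.06]
```

Request:
jog_arm --claw '[60,60,60,60,60]' --pt "-10 -35 35" --pt "-20 -69 73" --pt "-20 -103 109" --pt "-20 -138 145" --pt "-20 -172 181" --roll '[-6,-13,-13,-13,-13]'

```text
time: 0.6
position: [0.2844, 0.4235, 0.2416]
tool_rot: [-0.0, 1.571, -0.003]
ft_force: [0.5, 0.6, -0.6]
grip_width: 0.705
```

```bash
python3 -c "
from h import *
go([.580,-.024,.24])"
```

```text
t 0.6 at [0.2844 0.4235 0.2416] jaw 89.9 -> d [   2.3 -447.   296.4] roll -0.10336444036137493 q [-1.07  0.02  0.03  1.76 -0.    1.36  0.54]
```

Request:
jog_arm --claw '[60,60,60,60,60]' --pt "0 -40 28" --pt "0 -81 56" --pt "0 -121 83" --pt "0 -162 110" --pt "0 -202 137" --roll '[0,0,0,0,0]'

```text
time: 1.1
position: [0.4216, 0.2192, 0.2418]
tool_rot: [0.0, 1.571, -0.003]
ft_force: [1.2, 0.8, 0.5]
grip_width: 0.689
```

Request:
jog_arm --claw '[60,60,55,50,50]' --pt "0 -40 27" --pt "0 -80 53" --pt "0 -120 80" --pt "0 -160 107" --pt "0 -200 134" --roll '[0,0,0,0,0]'

```text
time: 1.6
position: [0.5558, 0.0172, 0.2419]
tool_rot: [0.0, 1.571, -0.002]
ft_force: [1.1, 0.2, 0.4]
grip_width: 0.59
```

```bash
python3 -c "
from h import *
go([.580,-.024,.129])"
```

```text
t 1.6 at [0.5558 0.0172 0.2419] jaw 89.9 -> d [113.  -41.   24.3] roll -0.0928970951249255 q [-0.59  0.11  0.55  1.68 -0.06  1.37  1.55]
```

Request:
jog_arm --claw '[50,50,50,50,50]' --pt "0 -41 24" --pt "30 -41 24" --pt "60 -41 24" --pt "90 -41 24" --pt "90 -41 24" --roll '[0,0,0,0,0]'

```text
time: 2.1
position: [0.5761, -0.0238, 0.1474]
tool_rot: [-0.001, 1.58, -0.003]
ft_force: [-0.7, -0.2, 0.2]
grip_width: 0.569
```

```bash
python3 - <<'E'
from h import *
go([.580,-.024,.129])
a,_=save("side","s1");b,_=save("top","t1")
o=np.zeros((600,800,3),np.uint8); x=cv2.resize(a[120:220,255:385,::-1],None,fx=6,fy=6)[:600,:400*2]; x=cv2.resize(a[115:215,270:370,::-1],(400,400)); y=cv2.resize(b[90:215,215:330,::-1],(400,400)); o[:400,:400]=x;o[:400,400:]=y
cv2.imwrite("pics/c2.png",o[:400])
E
```

```text
t 2.1 at [ 0.5761 -0.0238  0.1474] jaw 89.9 -> d [18.4 -0.2  4. ] roll -0.0976643146808982 q [-0.51  0.24  0.58  1.75 -0.14  1.2   1.68]
```

View pics/c2.png

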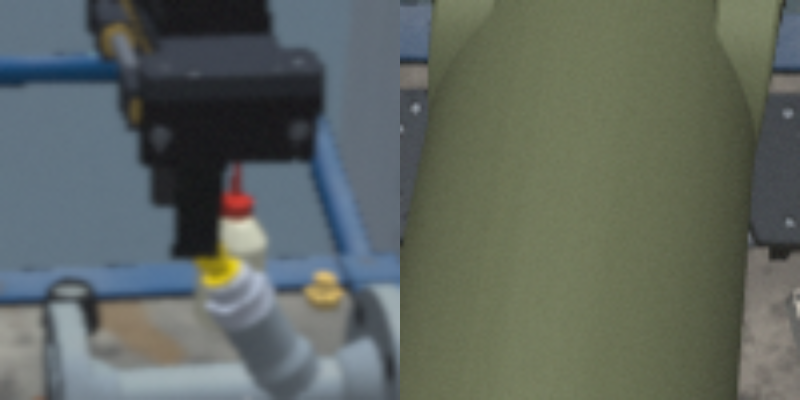

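The side crop shows the near finger, its tip at (198,250) in the crop, in line with the plug's grip. The top view is blocked by the arm. I'll go down and grip.

Request:
jog_arm --claw '[50,50,10,8,8]' --pt "18 0 4" --pt "18 0 4" --pt "18 0 4" --pt "18 0 4" --pt "18 0 4" --roll '[0,0,0,0,0]' --force 30

```text
time: 2.7
position: [0.584, -0.0239, 0.1353]
tool_rot: [0.0, 1.571, -0.002]
ft_force: [0.4, -0.6, 0.9]
grip_width: 0.387
```

Request:
jog_arm --claw '[8,8,8,8]' --pt "0 0 0" --pt "0 0 0" --pt "0 0 0" --pt "0 0 0" --roll '[0,0,0,0]'

```text
time: 3.1
position: [0.5843, -0.0241, 0.1356]
tool_rot: [0.0, 1.57, -0.002]
ft_force: [-0.6, -0.7, 3.2]
grip_width: 0.166
```

Request:
jog_arm --claw '[50,50,50]' --pt "0 0 0" --pt "0 0 0" --pt "0 0 0" --roll '[0,0,0]'

```text
time: 3.4
position: [0.5841, -0.024, 0.1354]
tool_rot: [0.0, 1.57, -0.002]
ft_force: [0.2, -0.1, -0.5]
grip_width: 0.356
```

```bash
python3 - <<'E'
from h import *
go([.580,-.024,.129])
s=get_state(); print(s["grip_width"],s["ft_force"],s["qd"])
a,_=save("side","s2")
cv2.imwrite("pics/c3.png",cv2.resize(a[115:215,270:370,::-1],(500,500)))
E
```

```text
t 3.4 at [ 0.5841 -0.024   0.1354] jaw 89.9 -> d [ 6.4  0.  -4.1] roll -0.09015502440151124 q [-0.5   0.27  0.58  1.75 -0.15  1.17  1.69]
0.355941671198501 [ 0.17364222 -0.13415453 -0.47153032] [-0.00063058  0.00072152 -0.00036431 -0.00035452  0.00209647  0.00038254
  0.00076794]
```

View pics/c3.png

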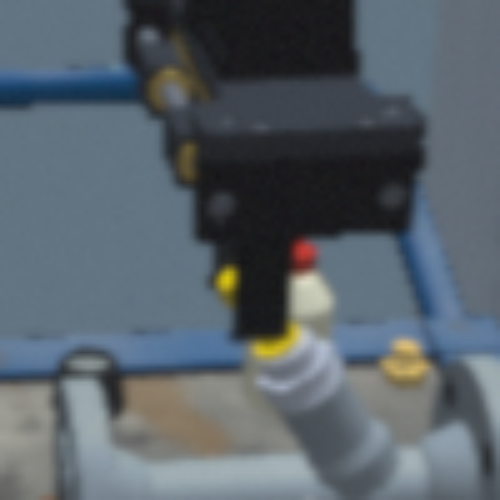

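The plug's tip shows left of the finger, at crop (225,282), so the tool is about 4 mm too far +x and too high. I'll correct that.

Request:
jog_arm --claw '[45,45,45,45]' --pt "0 0 -4" --pt "6 0 -4" --pt "6 0 -4" --pt "6 0 -4" --roll '[0,0,0,0]'

```text
time: 3.85
position: [0.5798, -0.024, 0.129]
tool_rot: [-0.0, 1.571, -0.002]
ft_force: [0.9, 0.0, 0.6]
grip_width: 0.516
```

Request:
jog_arm --claw '[8,8,8,8,8]' --pt "0 0 0" --pt "0 0 0" --pt "0 0 0" --pt "0 0 0" --pt "0 0 0" --roll '[0,0,0,0,0]' --force 35

```text
time: 4.35
position: [0.58, -0.0241, 0.1291]
tool_rot: [-0.0, 1.571, -0.003]
ft_force: [0.9, -0.8, 0.4]
grip_width: 0.163
```

Request:
jog_arm --claw '[8,8,8]' --pt "0 0 0" --pt "0 0 0" --pt "0 0 0" --roll '[0,0,0]'

```text
time: 4.65
position: [0.5801, -0.0242, 0.1292]
tool_rot: [-0.0, 1.57, -0.003]
ft_force: [0.1, -0.2, -0.2]
grip_width: 0.166
```

Request:
jog_arm --claw '[8,8,8,8,8]' --pt "-5 0 -3" --pt "-10 0 -6" --pt "-16 0 -9" --pt "-26 0 -15" --pt "-39 0 -22" --roll '[0,0,0,0,0]'

```text
time: 5.15
position: [0.5572, -0.024, 0.1689]
tool_rot: [-0.0, 1.571, -0.003]
ft_force: [0.2, -0.0, -0.7]
grip_width: 0.168
```

Request:
jog_arm --claw '[8,8,8,8,8]' --pt "-20 0 -12" --pt "-40 0 -20" --pt "-60 0 -20" --pt "-60 0 -20" --pt "-60 0 -20" --roll '[0,0,0,0,0]'

```text
time: 5.65
position: [0.5372, -0.0238, 0.2296]
tool_rot: [0.0, 1.57, -0.002]
ft_force: [-0.4, -0.3, -0.2]
grip_width: 0.168
```

```bash
python3 - <<'E'
from h import *
go([.500,-.18,.225],11)
s=get_state(); print(s["grip_width"],s["ft_force"])
a,_=save("side","s3")
cv2.imwrite("pics/c4.png",cv2.resize(a[65:215,240:390,::-1],(500,500)))
E
```

```text
t 5.65 at [ 0.5372 -0.0238  0.2296] jaw 89.9 -> d [   4.7 -156.2  -37. ] roll 78.9128884036659 q [-0.56  0.08  0.59  1.74 -0.04  1.34  1.6 ]
0.168157291326775 [-0.36375359 -0.32026097 -0.2022834 ]
```

View pics/c4.png

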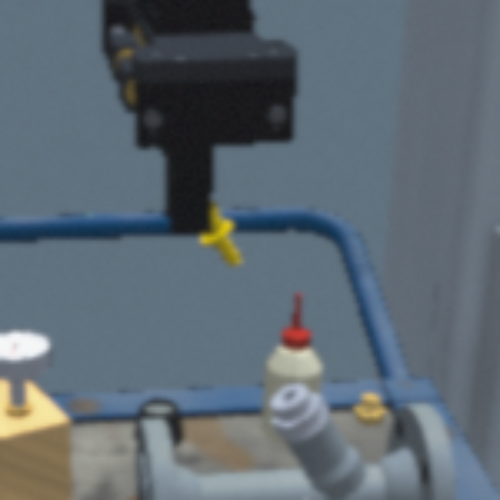

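The plug is out and held, at (220,235) in the crop, and the pocket is open. Now to the tin.

Request:
jog_arm --claw '[8,8,8,8,8]' --pt "0 -32 -8" --pt "0 -64 -16" --pt "0 -96 -24" --pt "0 -128 -30" --pt "0 -156 -37" --roll '[8,16,24,32,40]'

```text
time: 6.2
position: [0.4983, -0.1813, 0.2279]
tool_rot: [0.551, 1.501, -0.555]
ft_force: [-0.1, 0.4, -1.3]
grip_width: 0.171
```

Request:
jog_arm --claw '[8,8,8,8,8]' --pt "0 0 0" --pt "0 0 0" --pt "0 0 0" --pt "0 0 0" --pt "0 0 0" --roll '[8,16,24,32,39]'

```text
time: 6.7
position: [0.4975, -0.1811, 0.2266]
tool_rot: [1.074, 1.291, -1.081]
ft_force: [1.2, -0.7, -0.3]
grip_width: 0.168
```

```bash
python3 - <<'E'
from h import *
go([.500,-.18,.058],11)
E
```

```text
t 6.7 at [ 0.4975 -0.1811  0.2266] jaw 10.2 -> d [168.6   3.5  -0.8] roll -0.7877190778385668 q [-0.44  0.06  0.78  1.76 -0.04  1.34  0.52]
```

Request:
jog_arm --claw '[8,8,8,8,8]' --pt "40 3 -1" --pt "80 3 -1" --pt "120 3 -1" --pt "150 3 -1" --pt "167 3 -1" --roll '[0,0,0,0,0]'

```text
time: 7.2
position: [0.4965, -0.1792, 0.0557]
tool_rot: [1.071, 1.296, -1.085]
ft_force: [0.2, 0.4, -0.5]
grip_width: 0.168
```

Request:
jog_arm --claw '[8,30,40,40,40]' --pt "0 0 0" --pt "0 0 0" --pt "0 0 0" --pt "0 0 0" --pt "0 0 0" --roll '[0,0,0,0,0]'

```text
time: 7.7
position: [0.4972, -0.1793, 0.0567]
tool_rot: [1.072, 1.295, -1.084]
ft_force: [-0.7, -0.2, -1.3]
grip_width: 0.416
```

Request:
jog_arm --claw '[50,60,70,70,70]' --pt "-40 0 0" --pt "-80 0 0" --pt "-120 0 0" --pt "-150 0 0" --pt "-165 0 0" --roll '[0,0,0,0,0]'

```text
time: 8.2
position: [0.5002, -0.1797, 0.2251]
tool_rot: [1.075, 1.291, -1.08]
ft_force: [0.9, 0.9, -1.3]
grip_width: 0.776
```

```bash
python3 - <<'E'
from h import *
go([.441,.0884,.24],90)
s=get_state(); print(s["grip_width"])
E
```

```text
t 8.2 at [ 0.5002 -0.1797  0.2251] jaw 10.2 -> d [ -14.9  -10.9 -274.3] roll -79.80787375483764 q [-0.45  0.07  0.79  1.76 -0.05  1.33  0.52]
0.7757333187040993
```

Request:
jog_arm --claw '[70,70,70,70,70]' --pt "-5 -2 -45" --pt "-10 -4 -90" --pt "-15 -6 -135" --pt "-15 -8 -180" --pt "-15 -10 -225" --roll '[-8,-16,-24,-32,-40]'

```text
time: 8.7
position: [0.4497, 0.0417, 0.2399]
tool_rot: [0.538, 1.506, -0.541]
ft_force: [0.7, 0.8, 0.2]
grip_width: 0.805
```

```bash
python3 - <<'E'
from h import *
go([.441,.0884,.24],90)
a,_=save("side","s4");b,d=save("top","t4")
o=np.zeros((450,800,3),np.uint8); o[:400,:400]=cv2.resize(a[245:325,240:360,::-1],(400,400)); o[:400,400:]=cv2.resize(b[165:255,320:420,::-1],(400,400))
cv2.imwrite("pics/c5.png",o[:400])
E
```

```text
t 8.7 at [0.4497 0.0417 0.2399] jaw 50.5 -> d [ -0.1  30.5 -36.4] roll -39.471101268359526 q [-0.72 -0.15  0.52  1.9   0.07  1.37  0.66]
```

View pics/c5.png

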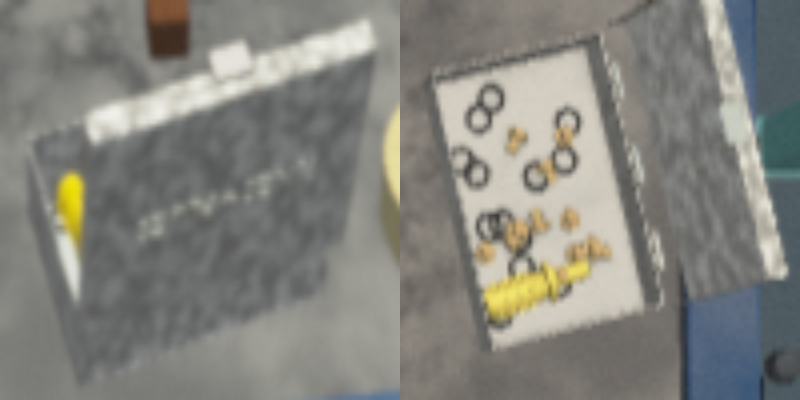

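The plug lies in the tin, at (540,290) in the crop. Next, the thermometer.

Request:
jog_arm --claw '[70,70,70,70,70]' --pt "0 6 -7" --pt "0 12 -14" --pt "0 18 -22" --pt "0 24 -30" --pt "0 30 -36" --roll '[-8,-16,-24,-32,-39]'

```text
time: 9.3
position: [0.4392, 0.0924, 0.2387]
tool_rot: [-0.002, 1.578, 0.003]
ft_force: [0.9, -0.1, 0.5]
grip_width: 0.801
```

```bash
python3 - <<'E'
from h import *
go([.441,.0884,.083],90)
E
```

```text
t 9.3 at [0.4392 0.0924 0.2387] jaw 90.2 -> d [155.7  -4.1   2.8] roll 0.1867765079219481 q [-0.82 -0.15  0.51  1.91  0.07  1.37  1.24]
```

Request:
jog_arm --claw '[70,70,70,70,70]' --pt "30 -4 2" --pt "60 -4 2" --pt "90 -4 2" --pt "110 -4 2" --pt "110 -4 2" --roll '[0,0,0,0,0]'

```text
time: 9.8
position: [0.438, 0.0869, 0.1257]
tool_rot: [-0.003, 1.584, -0.001]
ft_force: [-0.7, -0.3, 0.2]
grip_width: 0.807
```

Request:
jog_arm --claw '[70,70,70]' --pt "0 0 0" --pt "0 0 0" --pt "0 0 0" --roll '[0,0,0]'

```text
time: 10.1
position: [0.4388, 0.0871, 0.1267]
tool_rot: [-0.002, 1.582, -0.0]
ft_force: [0.5, -0.3, 0.8]
grip_width: 0.807
```

```bash
python3 - <<'E'
from h import *
go([.441,.0884,.083],90)
E
```

```text
t 10.1 at [0.4388 0.0871 0.1267] jaw 90.1 -> d [43.7  1.4  2.6] roll 0.0777652909038693 q [-0.81 -0.05  0.55  2.06  0.03  1.14  1.3 ]
```

Request:
jog_arm --claw '[70,70,70,70,70]' --pt "15 1 2" --pt "30 1 2" --pt "43 1 2" --pt "43 1 2" --pt "43 1 2" --roll '[0,0,0,0,0]'

```text
time: 10.6
position: [0.4405, 0.088, 0.084]
tool_rot: [-0.002, 1.582, -0.0]
ft_force: [0.4, 0.9, 0.3]
grip_width: 0.804
```

```bash
python3 - <<'E'
from h import *
go([.441,.0884,.083],90)
a,_=save("side","s5")
cv2.imwrite("pics/c6.png",cv2.resize(a[130:220,205:295,::-1],(540,540)))
E
```

```text
t 10.6 at [0.4405 0.088  0.084 ] jaw 90.1 -> d [1.  0.4 0.5] roll 0.07406798398018566 q [-0.8   0.01  0.56  2.1  -0.01  1.04  1.33]
```

View pics/c6.png

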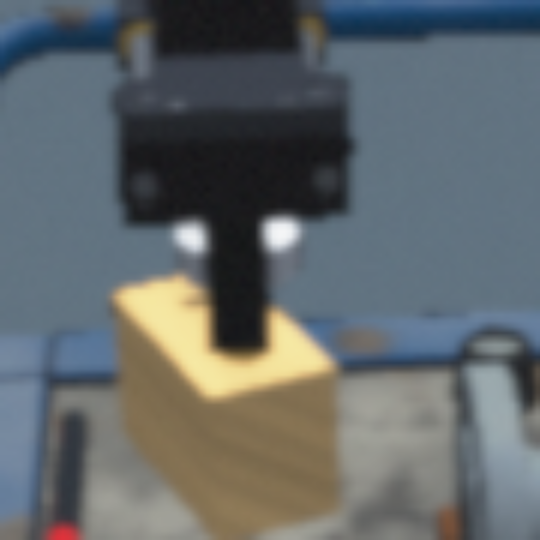

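The finger at crop x≈238 is centred on the dial, which spans 172 to 300. Grip.

Request:
jog_arm --claw '[35,35,35,35,35]' --pt "1 0 0" --pt "1 0 0" --pt "1 0 0" --pt "1 0 0" --pt "1 0 0" --roll '[0,0,0,0,0]' --force 15

```text
time: 11.15
position: [0.441, 0.0881, 0.0835]
tool_rot: [-0.002, 1.581, -0.0]
ft_force: [-0.1, -0.6, 1.5]
grip_width: 0.503
```

Request:
jog_arm --claw '[35,35,35,35,35]' --pt "-8 0 0" --pt "-16 0 0" --pt "-24 0 0" --pt "-34 0 0" --pt "-34 0 0" --roll '[0,0,0,0,0]'

```text
time: 11.65
position: [0.4424, 0.0885, 0.1192]
tool_rot: [-0.001, 1.578, 0.001]
ft_force: [-0.7, -0.1, -0.7]
grip_width: 0.497
```

Request:
jog_arm --claw '[35,35,35]' --pt "0 0 0" --pt "0 0 0" --pt "0 0 0" --roll '[0,0,0]'

```text
time: 11.95
position: [0.4422, 0.0884, 0.119]
tool_rot: [-0.001, 1.579, 0.001]
ft_force: [-0.4, -0.0, -1.6]
grip_width: 0.5
```

```bash
python3 - <<'E'
from h import *
go([.441,.0884,.132],90)
E
```

```text
t 11.95 at [0.4422 0.0884 0.119 ] jaw 90.1 -> d [-13.   -0.   -1.3] roll 0.0787664387060687 q [-0.81 -0.04  0.55  2.06  0.02  1.12  1.3 ]
```

Lifted 35.5 mm, so about 19 mm of stem is still in the bore. Leaning the dial towards −x would go below the minimum reach, so I'll lean it towards +x and turn the tool 180° afterwards.

Request:
jog_arm --claw '[35,35,35,35]' --pt "-6 0 0" --pt "-12 0 0" --pt "-11 0 8" --pt "-10 0 16" --roll '[0,0,0,0]'

```text
time: 12.35
position: [0.4591, 0.0887, 0.1292]
tool_rot: [-0.001, 1.578, 0.002]
ft_force: [-0.5, 0.5, -1.1]
grip_width: 0.499
```

```bash
python3 - <<'E'
from h import *
go([.475,.0884,.126],90); go([.490,.0884,.1206],90);print(get_state()["ft_force"])
E
```

```text
t 12.35 at [0.4591 0.0887 0.1292] jaw 90.1 -> d [ 3.  -0.3 15.9] roll 0.09667719755398707 q [-0.8  -0.01  0.56  2.02  0.    1.14  1.33]
t 12.35 at [0.4591 0.0887 0.1292] jaw 90.1 -> d [ 8.3 -0.3 31. ] roll 0.09667719755398707 q [-0.8  -0.01  0.56  2.02  0.    1.14  1.33]
[-0.49975173  0.48097836 -1.06757909]
```

Request:
jog_arm --claw '[35,35,35,35,35]' --pt "1 0 8" --pt "3 0 16" --pt "5 0 24" --pt "8 0 31" --pt "10 0 35" --roll '[0,0,0,0,0]'

```text
time: 12.85
position: [0.4945, 0.0885, 0.1183]
tool_rot: [-0.001, 1.578, 0.001]
ft_force: [-1.4, -0.3, -0.8]
grip_width: 0.501
```

Request:
jog_arm --claw '[35,35,35,35,35]' --pt "-6 0 3" --pt "-30 0 10" --pt "-70 0 10" --pt "-110 0 10" --pt "-110 0 10" --roll '[0,0,0,0,0]'

```text
time: 13.35
position: [0.5094, 0.0892, 0.2347]
tool_rot: [0.002, 1.567, 0.004]
ft_force: [0.7, -0.5, -1.4]
grip_width: 0.497
```

```bash
python3 - <<'E'
from h import *
go([.500,.06,.23],-90); print(get_state()["ft_force"])
a,_=save("side","s7")
cv2.imwrite("pics/c7.png",cv2.resize(a[70:220,200:350,::-1],(600,600)))
E
```

```text
t 13.35 at [0.5094 0.0892 0.2347] jaw 90.1 -> d [  4.5 -29.2  -9.4] roll 180.0676363487945 q [-0.79  0.02  0.58  1.78 -0.01  1.34  1.36]
[ 0.66507213 -0.46458842 -1.43057916]
```

View pics/c7.png

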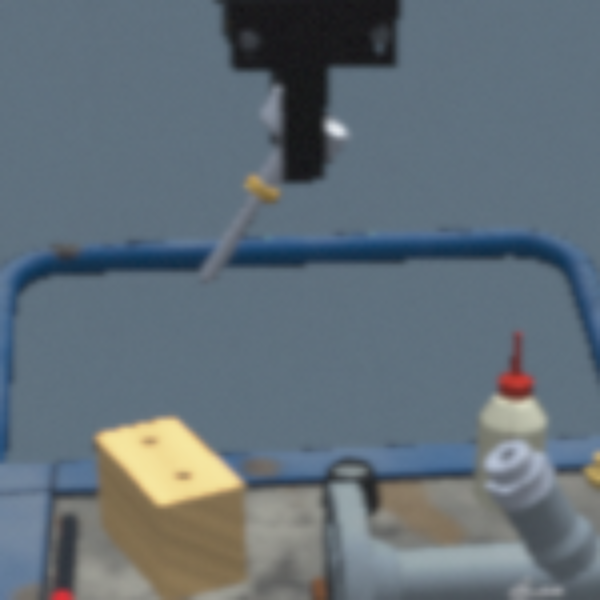

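The thermometer leans about 30°: tip at crop (207,275), collar at (262,188). The pocket bore shows at crop (508,455). I'll measure both precisely.

```bash
cat >> h.py <<'E'
def ony(n,u,v,y):
    o,r=ray(n,u,v); return o+r*(y-o[1])/r[1]
E
python3 - <<'E'
from h import *
for n,f,c in(("side","s7",(327,184)),("side","s3",(327,184)),("top","t4",(272,152))):
    g=cv2.imread(f"pics/{f}.png",0).astype(int); u,v=c
    print(f); print(g[v-7:v+8,u-9:u+10])
# stem axis in s7
im=cv2.imread("pics/s7.png"); bg=cv2.imread("pics/side0.png")
df=np.abs(im.astype(int)-bg).sum(2)
c=[]
for v in range(122,140):
    w=df[v,245:272]; w=np.where(w>25,w,0)
    if w.sum(): c.append((v,245+(w*np.arange(27)).sum()/w.sum()))
c=np.array(c); print(c.round(1).tolist())
k=np.polyfit(c[:,0],c[:,1],1); A=ony("side",np.polyval(k,123),123,.089);B=ony("side",np.polyval(k,137),137,.089);print(A,B,"angle",np.degrees(np.arctan2(A[0]-B[0],A[2]-B[2])))
E
```

```text
s7
[[110 113 118 125 132 140 147 154 159 158 164 170 173 172 168 163 155 141
  124]
 [110 113 116 118 122 124 126 131 133 133 137 145 146 145 140 134 129 124
  118]
 [103 108 116 118 119 120 120 123 124 125 133 138 137 131 125 121 120 121
  118]
 [ 94 105 114 117 119 120 126 137 149 155 163 168 163 147 129 120 120 122
  121]
 [107 110 115 118 120 129 148 166 173 173 178 185 185 172 147 127 121 123
  123]
 [112 115 115 120 131 151 166 169 154 142 155 179 191 185 162 145 137 132
  124]
 [112 115 119 130 155 175 175 151 126 122 153 179 192 182 168 167 171 159
  140]
 [112 115 123 147 175 187 174 149 133 146 169 182 175 163 160 173 182 174
  152]
 [111 114 129 161 186 195 185 169 162 168 175 167 151 143 150 168 178 170
  153]
 [104 111 127 158 181 188 186 180 170 164 155 140 128 130 146 168 175 165
  154]
 [ 89 105 118 136 153 160 159 154 142 130 122 117 118 128 150 169 166 156
  155]
 [ 85 104 113 116 118 121 118 116 112 107 108 111 119 135 155 162 150 145
  153]
 [ 94 107 116 118 116 108 101 101 101 103 108 117 132 148 153 142 131 140
  152]
 [117 115 120 134 143 132 115 108 108 115 12
[... 2240 characters left out ...]
6 131 150 147 157 173 174 171 174 173 175 161 135 137 123 116 120
   91]
 [125 119 130 140 142 140 156 159 165 158 167 154 139 130 122 109  94 117
   89]
 [124 123 130 139 144 145 139 145 157 149 156 134 141 131 123 107 104 119
   92]
 [127 123 128 138 145 149 151 148 153 152 146 145 137 134 122 110 113 117
   92]]
[[122.0, 260.5], [123.0, 260.7], [124.0, 259.4], [125.0, 260.0], [126.0, 259.3], [127.0, 257.5], [128.0, 256.9], [129.0, 257.1], [130.0, 256.4], [131.0, 255.8], [132.0, 255.0], [133.0, 254.7], [134.0, 254.0], [135.0, 253.4], [136.0, 252.3], [137.0, 250.9], [138.0, 250.5], [139.0, 253.0]]
[0.48016988 0.089      0.21033858] [0.46220228 0.089      0.18092293] angle 31.417336791201695
```

Request:
jog_arm --claw '[35,35,35,35,35]' --pt "0 -6 -2" --pt "0 -12 -4" --pt "0 -18 -6" --pt "0 -24 -8" --pt "0 -29 -10" --roll '[8,16,24,32,40]'

```text
time: 13.9
position: [0.4971, 0.0595, 0.2305]
tool_rot: [0.551, 1.503, -0.549]
ft_force: [-0.3, 0.9, -2.0]
grip_width: 0.503
```

Request:
jog_arm --claw '[35,35,35,35,35]' --pt "0 0 0" --pt "0 0 0" --pt "0 0 0" --pt "0 0 0" --pt "0 0 0" --roll '[8,16,24,32,40]'

```text
time: 14.4
position: [0.4964, 0.0594, 0.2293]
tool_rot: [1.087, 1.287, -1.089]
ft_force: [-0.3, 0.2, -1.4]
grip_width: 0.498
```

Request:
jog_arm --claw '[35,35,35,35,35]' --pt "0 0 0" --pt "0 0 0" --pt "0 0 0" --pt "0 0 0" --pt "0 0 0" --roll '[8,16,24,32,40]'

```text
time: 14.9
position: [0.4958, 0.0593, 0.228]
tool_rot: [1.591, 0.908, -1.6]
ft_force: [-0.4, -0.5, -1.0]
grip_width: 0.497
```

Request:
jog_arm --claw '[35,35,35,35,35]' --pt "0 0 0" --pt "0 0 0" --pt "0 0 0" --pt "0 0 0" --pt "0 0 0" --roll '[8,16,24,32,40]'

```text
time: 15.4
position: [0.4951, 0.0592, 0.2268]
tool_rot: [2.037, 0.339, -2.052]
ft_force: [-0.6, 0.6, -0.8]
grip_width: 0.502
```

```bash
python3 - <<'E'
from h import *
go([.500,.0,.23],-90); print(get_state()["grip_width"])
E
```

```text
t 15.4 at [0.4951 0.0592 0.2268] jaw -71.2 -> d [-3.3 57.6 14.4] roll 18.756045193864892 q [-0.75 -0.02  0.58  1.82  0.01  1.34 -1.42]
0.5024942509626557
```

```bash
python3 - <<'E'
from h import *
print("side@y-.024",ony("side",326.4,183.5,-.024),"side@z.122",onz("side",326.4,183.5,.122))
print("top@z.122",onz("top",271.5,152,.122))
o1,r1=ray("side",326.4,183.5);o2,r2=ray("top",271.5,152)
s=np.linalg.lstsq(np.stack([r1,-r2],1),o2-o1,rcond=None)[0]; print(o1+s[0]*r1,o2+s[1]*r2)
# depth points around mouth in both views
for n,f,c in(("side","s3",(326,183)),("top","t4",(271.5,152))):
    P=pts(n,np.load(f"pics/{f}.npy")); u,v=map(int,c); q=P[v-3:v+4,u-4:u+5].reshape(-1,3); print(n,np.median(q,0).round(4))
# top plug-grip check: tool at (.580,-.024) with plug
go([.500,.0,.23],-90)
E
```

```text
side@y-.024 [ 0.59851967 -0.024       0.12192029] side@z.122 [ 0.5984845  -0.02415233  0.122     ]
top@z.122 [ 0.59689555 -0.02387304  0.122     ]
[ 0.59851354 -0.02402657  0.12193419] [ 0.59701091 -0.02388174  0.12154794]
side [ 0.5999 -0.0224  0.122 ]
top [ 0.5978 -0.023   0.1217]
t 15.4 at [0.4951 0.0592 0.2268] jaw -71.2 -> d [-3.3 57.6 14.4] roll 18.756045193864892 q [-0.75 -0.02  0.58  1.82  0.01  1.34 -1.42]
```

Request:
jog_arm --claw '[35,35,35,35]' --pt "-2 15 3" --pt "-4 30 7" --pt "-4 50 10" --pt "-4 58 14" --roll '[8,16,19,19]'

```text
time: 15.8
position: [0.5005, -0.003, 0.2301]
tool_rot: [-2.21, 0.008, 2.228]
ft_force: [-0.2, -0.4, -1.5]
grip_width: 0.498
```

```bash
python3 - <<'E'
from h import *
go([.5425,-.024,.1986],-90)
E
```

```text
t 15.8 at [ 0.5005 -0.003   0.2301] jaw -90.3 -> d [ 31.2  20.8 -42.4] roll -0.3439711527524878 q [-0.69 -0.02  0.64  1.82  0.01  1.35 -1.63]
```

Request:
jog_arm --claw '[35,35,35,35,35]' --pt "0 15 -20" --pt "12 21 -42" --pt "31 21 -42" --pt "31 21 -42" --pt "31 21 -42" --roll '[-0.3,-0.3,-0.3,-0.3,-0.3]'

```text
time: 16.3
position: [0.5416, -0.0242, 0.1985]
tool_rot: [2.21, -0.0, -2.231]
ft_force: [-0.5, 0.0, -0.4]
grip_width: 0.499
```

```bash
cat > m.py <<'E'
from h import *
import sys
f=sys.argv[1]; a,d=save("side",f); im=a[...,::-1]; bg=cv2.imread("pics/s7.png")
go([.5425,-.024,.1986],-90)
s=get_state(); p=np.array(s["position"]); M=R.from_rotvec(s["tool_rot"]).as_matrix(); g=p-M[:,0]*.0187
df=np.abs(im.astype(int)-bg).sum(2); a30=np.array([-.5,0,.866])
# expected stem line in image
e=[proj("side",g-a30*k) for k in (.05,.088)]; print("pinch",g.round(4),"exp px",np.round(e,1).tolist())
c=[]
for v in range(int(e[0][1]),int(e[1][1])+1):
    u0=int(np.interp(v,[e[0][1],e[1][1]],[e[0][0],e[1][0]])); w=df[v,u0-9:u0+10]; w=np.where(w>30,w,0)
    if w.sum(): c.append((v,u0-9+(w*np.arange(19)).sum()/w.sum()))
c=np.array(c); print(c.round(1).tolist()); k=np.polyfit(c[:,0],c[:,1],1)
A,B=[ony("side",np.polyval(k,v),v,p[1]) for v in (c[0,0],c[-1,0])]; dr=(A-B)/(A-B)[2]
Q=B+dr*(.122-B[2]); print("angle",np.degrees(np.arctan2(-dr[0],1)),"line at z=.122: x",Q[0], "stem pts",A.round(4),B.round(4))
cv2.imwrite(f"pics/c_{f}.png",cv2.resize(im[90:215,240:365],(600,600)))
E
python3 m.py s8
```

```text
t 16.35 at [ 0.542  -0.0241  0.1992] jaw -90.0 -> d [ 0.6 -0.1 -0.5] roll 0.031190996924948422 q [-0.64  0.12  0.69  1.77 -0.08  1.29 -1.5 ]
pinch [ 0.5422 -0.0241  0.2179] exp px [[311.4, 159.4], [320.6, 174.7]]
[[159.0, 312.9], [160.0, 313.0], [161.0, 314.5], [162.0, 315.0], [163.0, 315.0], [164.0, 316.4], [165.0, 317.1], [166.0, 316.1], [167.0, 317.9], [168.0, 319.1], [169.0, 319.5], [170.0, 320.1], [171.0, 320.5], [172.0, 321.5], [173.0, 320.8], [174.0, 321.0]]
angle 29.882459008188857 line at z=.122: x 0.6009753544939915 stem pts [ 0.5703 -0.0241  0.1753] [ 0.5889 -0.0241  0.143 ]
```

View pics/c_s8.png

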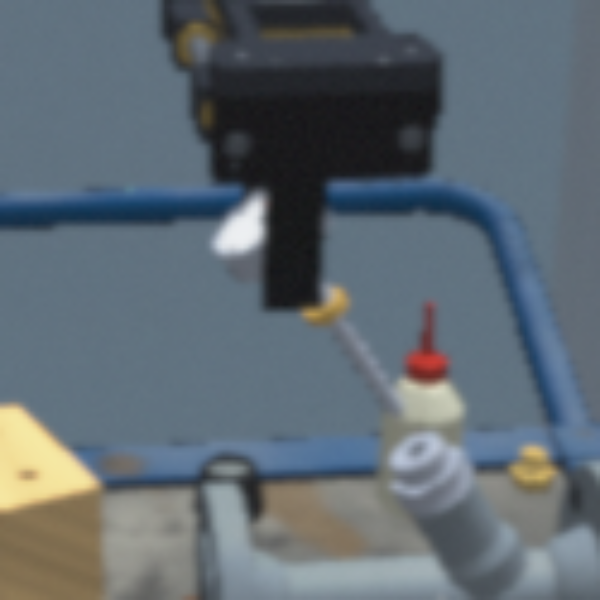

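Lean is 29.9°. The stem line meets z=0.122 at x≈0.601 and the bore's mouth is at 0.5985 in the same camera; by eye in the crop, the stem extends to (427,447) against the hole at (418,450). I'll shift −3 mm in x and advance along the bore.

Request:
jog_arm --claw '[35,35,35,35,35]' --pt "0 0 3" --pt "3 0 1.3" --pt "6 0 -0.5" --pt "8.7 0 -2" --pt "8.7 0 -2" --roll '[0,0,0,0,0]'

```text
time: 16.85
position: [0.5439, -0.024, 0.19]
tool_rot: [2.211, 0.0, -2.23]
ft_force: [0.2, 1.2, -1.9]
grip_width: 0.502
```

```bash
python3 m.py s9
```

```text
t 16.9 at [ 0.5439 -0.024   0.1902] jaw -90.0 -> d [-8.4 -0.   1.5] roll 0.0401677739330637 q [-0.63  0.13  0.69  1.77 -0.09  1.27 -1.49]
pinch [ 0.5441 -0.024   0.2089] exp px [[312.2, 163.8], [321.3, 178.8]]
[[163.0, 313.9], [164.0, 313.7], [165.0, 315.5], [166.0, 316.1], [167.0, 315.0], [168.0, 317.5], [169.0, 318.0], [170.0, 318.4], [171.0, 319.2], [172.0, 320.0], [174.0, 320.8], [175.0, 321.0], [176.0, 321.4], [177.0, 322.9], [178.0, 323.7]]
angle 31.482986858206512 line at z=.122: x 0.5995444760515037 stem pts [ 0.572 -0.024  0.167] [ 0.592  -0.024   0.1343]
```

Request:
jog_arm --claw '[35,35,35,35,35]' --pt "2 0 0" --pt "4 0 -1.5" --pt "6 0 -2.6" --pt "8 0 -3.8" --pt "8 0 -3.8" --roll '[0,0,0,0,0]' --force 10

```text
time: 17.4
position: [0.5476, -0.0241, 0.1817]
tool_rot: [2.211, -0.0, -2.231]
ft_force: [-0.7, 0.3, -0.6]
grip_width: 0.497
```

```bash
python3 m.py s10
```

```text
t 17.45 at [ 0.5476 -0.0241  0.1819] jaw -90.0 -> d [-16.6  -0.1   5.2] roll 0.029280847824082912 q [-0.63  0.15  0.69  1.78 -0.1   1.26 -1.48]
pinch [ 0.5477 -0.0241  0.2006] exp px [[314.0, 167.7], [323.0, 182.6]]
[[167.0, 313.8], [168.0, 315.6], [169.0, 317.1], [170.0, 317.5], [171.0, 318.2], [172.0, 319.1], [173.0, 319.5], [174.0, 317.0], [175.0, 320.5], [176.0, 321.4], [177.0, 322.2], [178.0, 323.5], [179.0, 323.5], [180.0, 323.6], [181.0, 324.1], [182.0, 324.0]]
angle 32.14748379968723 line at z=.122: x 0.5977781335718394 stem pts [ 0.5748 -0.0241  0.1586] [ 0.5956 -0.0241  0.1254]
```

Request:
jog_arm --claw '[35,35,35,35,35]' --pt "2 0 -1.2" --pt "4 0 -2.3" --pt "6 0 -3.5" --pt "8 0 -4.6" --pt "8 0 -4.6" --roll '[0,0,0,0,0]'

```text
time: 17.95
position: [0.5522, -0.0248, 0.1735]
tool_rot: [2.211, -0.002, -2.23]
ft_force: [1.5, -2.5, -1.4]
grip_width: 0.501
```

```bash
python3 m.py s11
```

```text
t 18.0 at [ 0.5522 -0.0247  0.1736] jaw -90.0 -> d [-24.9  -0.7   9.9] roll -0.0020087738082281703 q [-0.62  0.17  0.69  1.78 -0.11  1.24 -1.47]
pinch [ 0.5524 -0.0247  0.1923] exp px [[316.3, 171.6], [325.2, 186.4]]
[[171.0, 318.5], [172.0, 319.0], [173.0, 319.5], [174.0, 318.5], [175.0, 320.5], [176.0, 321.4], [177.0, 322.3], [178.0, 323.6], [179.0, 323.9], [180.0, 323.6], [181.0, 324.1], [182.0, 324.6], [183.0, 324.7], [184.0, 325.0]]
angle 28.51949146734752 line at z=.122: x 0.596752881598194 stem pts [ 0.5815 -0.0247  0.1501] [ 0.5972 -0.0247  0.1213]
```

View pics/c_s11.png

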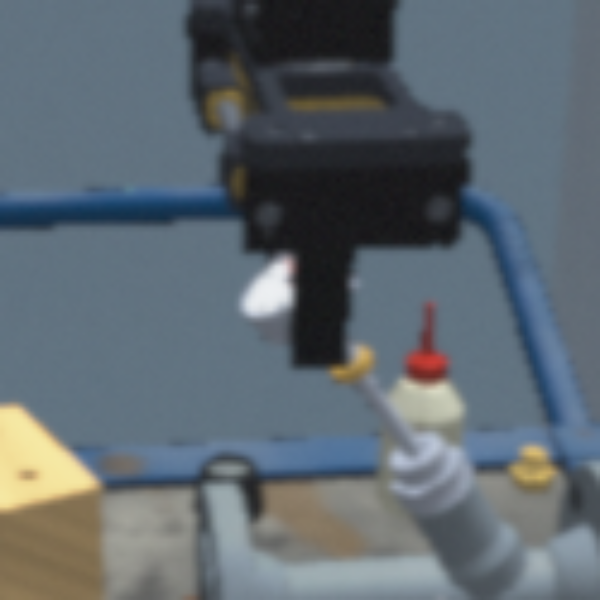

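The stem enters the mouth at crop (415,447), with about 11 mm inside and low force. I'll continue, yielding slightly towards −y.

Request:
jog_arm --claw '[35,35,35,35,35]' --pt "2 0.5 -1.2" --pt "4 0.5 -2.3" --pt "6 0.5 -3.5" --pt "8 0.5 -4.6" --pt "8 0.5 -4.6" --roll '[0,0,0,0,0]'

```text
time: 18.5
position: [0.5569, -0.0251, 0.1652]
tool_rot: [2.211, -0.002, -2.23]
ft_force: [0.3, -2.5, -1.9]
grip_width: 0.498
```

Request:
jog_arm --claw '[35,35,35,35,35]' --pt "2 0 -1.2" --pt "4 0 -2.3" --pt "6 0 -3.5" --pt "8 0 -4.6" --pt "8 0 -4.6" --roll '[0,0,0,0,0]'

```text
time: 19.0
position: [0.5617, -0.0252, 0.1569]
tool_rot: [2.211, -0.003, -2.23]
ft_force: [1.3, -2.2, -0.8]
grip_width: 0.501
```

Request:
jog_arm --claw '[35,35,35,35,35]' --pt "2 0.4 -1.2" --pt "4 0.4 -2.3" --pt "6 0.4 -3.5" --pt "8 0.4 -4.6" --pt "8 0.4 -4.6" --roll '[0,0,0,0,0]'

```text
time: 19.5
position: [0.5669, -0.0257, 0.1492]
tool_rot: [2.212, -0.003, -2.228]
ft_force: [1.1, -1.0, 3.0]
grip_width: 0.496
```

Request:
jog_arm --claw '[35,35,35,35,35]' --pt "2 0 -1.2" --pt "4 0 -2.3" --pt "5 0 -2.9" --pt "6 0 -3.5" --pt "6 0 -3.5" --roll '[0,0,0,0,0]'

```text
time: 20.0
position: [0.5712, -0.0257, 0.1438]
tool_rot: [2.214, -0.002, -2.226]
ft_force: [-0.3, -1.0, 6.7]
grip_width: 0.498
```

```bash
python3 - <<'E'
from h import *
go([.5777,-.0252,.1379],-90)
im,d=save("side","s12"); bgr=im[...,::-1]; hsv=cv2.cvtColor(np.ascontiguousarray(bgr),cv2.COLOR_BGR2HSV)
m=cv2.inRange(hsv,(14,110,90),(32,255,255)); n,l,st,c=cv2.connectedComponentsWithStats(m)
for i in range(1,n):
    if 4<st[i,4]<200 and 300<c[i,0]<345 and 140<c[i,1]<190: print(st[i],c[i],ony("side",*c[i],-.0252))
E
```

```text
t 20.0 at [ 0.5712 -0.0257  0.1438] jaw -90.0 -> d [ 5.9 -0.5 -6.5] roll 0.0009988710549464486 q [-0.59  0.25  0.68  1.77 -0.16  1.19 -1.44]
[319 177   8   6  17] [322.58823529 179.94117647] [ 0.59034904 -0.0252      0.13074597]
```

Gap to the mouth is about 8 mm and resistance is starting (6.7 N). I'll let go so it can settle under its own weight, then look.

Request:
jog_arm --claw '[48,52,56,60,60]' --pt "0 0 0" --pt "0 0 0" --pt "0 0 0" --pt "0 0 0" --pt "0 0 0" --roll '[0,0,0,0,0]'

```text
time: 20.55
position: [0.571, -0.0255, 0.1435]
tool_rot: [2.214, -0.002, -2.227]
ft_force: [0.7, -0.7, 0.4]
grip_width: 0.677
```

```bash
cat > b.py <<'E'
from h import *
import sys
go([.5777,-.0252,.1379],-90)
im,d=save("side",sys.argv[1]); bgr=np.ascontiguousarray(im[...,::-1]); hsv=cv2.cvtColor(bgr,cv2.COLOR_BGR2HSV)
m=cv2.inRange(hsv,(14,110,90),(32,255,255)); n,l,st,c=cv2.connectedComponentsWithStats(m)
for i in range(1,n):
    if 4<st[i,4]<200 and 300<c[i,0]<345 and 140<c[i,1]<190: print(st[i],c[i],ony("side",*c[i],-.0252))
cv2.imwrite(f"pics/c_{sys.argv[1]}.png",cv2.resize(bgr[110:210,270:370],(600,600)))
E
python3 b.py s13
```

```text
t 20.55 at [ 0.571  -0.0255  0.1435] jaw -90.0 -> d [ 5.6 -0.3 -6.7] roll 0.012452458403657829 q [-0.59  0.25  0.68  1.77 -0.16  1.19 -1.44]
[321 180   7   6  18] [324.44444444 183.27777778] [ 0.59434936 -0.0252      0.12326952]
```

The collar slid down to (0.594, 0.123), which matches fully home. I'll retract straight up and check.

Request:
jog_arm --claw '[70,70,70,70,70]' --pt "0 0 0" --pt "-25 0 0" --pt "-60 0 0" --pt "-100 0 0" --pt "-130 0 0" --roll '[0,0,0,0,0]'

```text
time: 21.1
position: [0.5723, -0.0255, 0.2761]
tool_rot: [2.217, -0.002, -2.225]
ft_force: [0.5, -0.8, -0.2]
grip_width: 0.804
```

Request:
jog_arm --claw '[70,70,70,70,70]' --pt "0 -30 20" --pt "0 -70 40" --pt "0 -110 60" --pt "0 -150 80" --pt "0 -180 90" --roll '[0,0,0,0,0]'

```text
time: 21.6
position: [0.4804, 0.1575, 0.2764]
tool_rot: [2.216, 0.003, -2.224]
ft_force: [0.0, 0.5, 0.1]
grip_width: 0.805
```

Request:
jog_arm --claw '[70,70,70,70,70]' --pt "0 0 0" --pt "0 0 0" --pt "0 0 0" --pt "0 0 0" --pt "0 0 0" --roll '[0,0,0,0,0]'

```text
time: 22.1
position: [0.4809, 0.1562, 0.2764]
tool_rot: [2.217, 0.001, -2.225]
ft_force: [-0.2, -0.6, -0.0]
grip_width: 0.805
```

```bash
python3 - <<'E'
from h import *
a,d=save("side","s14");b,e=save("top","t14"); a=a[...,::-1];b=b[...,::-1]
P=pts("side",d)
hsv=cv2.cvtColor(np.ascontiguousarray(a),cv2.COLOR_BGR2HSV); m=cv2.inRange(hsv,(14,110,90),(32,255,255)); n,l,st,c=cv2.connectedComponentsWithStats(m)
for i in range(1,n):
    if 4<st[i,4]<200 and 300<c[i,0]<345 and 140<c[i,1]<190: print(st[i],c[i],ony("side",*c[i],-.0252))
# dial plane normal from white face
Pt=pts("top",e)
for Q in(P,Pt):
    r=(Q[...,0]>.52)&(Q[...,0]<.61)&(abs(Q[...,1]+.024)<.03)&(Q[...,2]>.135)&(Q[...,2]<.19); q=Q[r]; u,s,v=np.linalg.svd(q-q.mean(0),full_matrices=False); print(len(q),q.mean(0).round(4),v[2].round(3),s.round(3))
print(get_state()["ft_force"],get_state()["position"])
ims=np.zeros((600,800,3),np.uint8); ims[:400,:400]=cv2.resize(a[110:210,270:370],(400,400)); ims[:400,400:]=cv2.resize(b[95:260,240:420],(400,400)); ims[400:,:270]=cv2.resize(b,(270,200)); ims[400:,300:570]=cv2.resize(a,(270,200))
cv2.imwrite("pics/fin.png",ims)
E
```

```text
[321 180   7   6  17] [324.64705882 183.29411765] [ 0.59475173 -0.0252      0.12320945]
388 [ 0.5729 -0.0322  0.1594] [-0.488 -0.268  0.83 ] [0.246 0.221 0.159]
520 [ 0.5707 -0.0238  0.164 ] [-0.48   0.009  0.877] [0.27  0.253 0.057]
[0.20996093 0.09359594 1.15988649] [0.48064328 0.1567019  0.27634109]
```

View pics/fin.png

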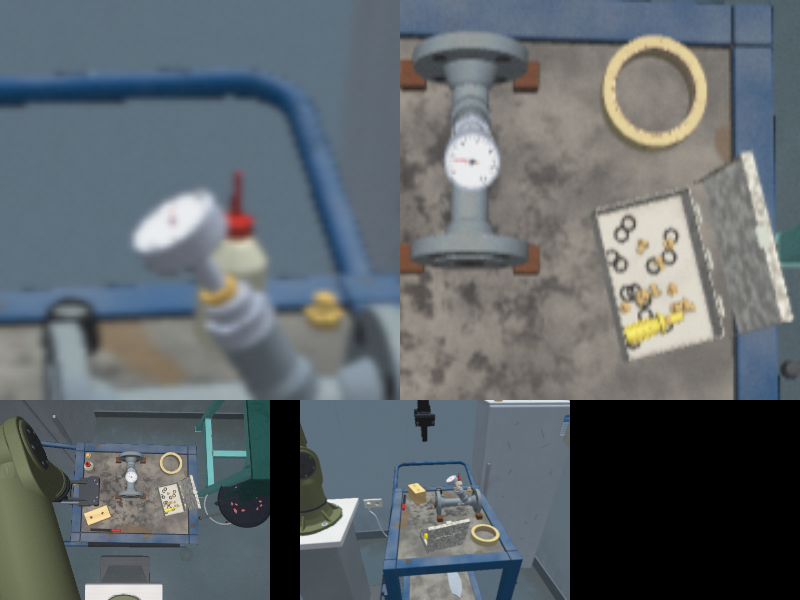

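The collar sits on the mouth at (215,295), the dial leans about 29° and the plug lies in the tin. The gripper is clear. Handing in.

```bash
python3 -c "
from h import *
print(order.close_job())"
```

```text
the job is handed in; nothing more can be done
None
```

The thermometer is in the pocket with its collar on the mouth, and the yellow plug is in the tin. I handed the job in at about 22 s of the 66 s allowed; no verdict was reported.

**Plug:** I gripped it, pulled it out along the bore and released it low over the tin. My first grip was about 6 mm off. The side camera showed it, so I opened and re-gripped before pulling.

**Thermometer:** The jog cannot tilt the tool. I leaned the thermometer about 30° between the pads with its tip still in the rest bore, turned the tool half round, and fed the stem into the pocket. The highest force I read there was about 7 N. I let go about 8 mm short and it slid home by itself.

**Last checks:**
- **Collar:** it measured within about 1 mm of the mouth and looks flush in the picture.
- **Dial axis:** it measured 28.7° from the top view against the pocket's 30°. The side-view plane fit also took in the dial's rim and was no use.
- **Plug:** it lies flat inside the tin walls.
- **Bystanders:** the bottle and tape look unmoved in the final picture. I did not measure any bystander's position.
- **Gripper:** it is open and clear of everything.
- **Disagreement:** the mouth's x came out between 0.595 and 0.5985 m, depending on the method. I lined up the insertion by comparing stem and bore in the side camera.

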